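# Return the tester's accessories to the storage rack in reverse order

### The job

The four hardness-tester pieces in the wooden rack have been used from left to right (as the robot sees them); put them back into the empty grey rack in the reverse order, so that the piece now farthest right in the wooden rack stands farthest left in the grey one, and so on. Stand each piece upright and well centred on its own cork pad.

Things in the scene. Friction and masses are not known exactly. Their poses are not given: they have to be found in the camera images.
- v_anvil_center (a point): V anvil: grey steel round body 40 mm in diameter and 17 mm high, with two ears on top that form a V groove (28 mm high in all); grasp round the 40 mm body, just above the pad. Upright at the start, 0.015 to 0.26 kg, loose on a cork pad of the wooden rack. This point is its centre, half-way up (14 mm above its underside); z up.
- stem_anvil_center (a point): flat anvil with a stem: round grey steel foot plate 48 mm in diameter and 9 mm thick, with an upright stem 14 to 16 mm thick in its middle (35 mm high in all, stem from 9 to 35 mm); grasp by the stem. Upright at the start, 0.015 to 0.26 kg, loose on a cork pad of the wooden rack. This point is its centre, half-way up (17.5 mm above its underside); z up.
- steel_disc_center (a point): hardness reference block: plain flat grey steel disc 50 mm in diameter, 12 mm high; grasp across the rim. Upright at the start, 0.015 to 0.26 kg, loose on a cork pad of the wooden rack. This point is its centre, half-way up (6 mm above its underside); z up.
- black_mount_center (a point): mounted specimen: black resin disc 30 mm in diameter, 18 mm high; grasp round the side. Upright at the start, 0.015 to 0.26 kg, loose on a cork pad of the wooden rack. This point is its centre, half-way up (9 mm above its underside); z up.
- v_anvil_pad: round cork pad, 56 mm in diameter and 3 mm thick, fixed to the wooden rack, on which the v anvil stands at the start; it stays there and so marks that thing's place in the row. Origin at the centre of its underside, z up.
- stem_anvil_pad: round cork pad, 56 mm in diameter and 3 mm thick, fixed to the wooden rack, on which the stem anvil stands at the start; it stays there and so marks that thing's place in the row. Origin at the centre of its underside, z up.
- steel_disc_pad: round cork pad, 56 mm in diameter and 3 mm thick, fixed to the wooden rack, on which the steel disc stands at the start; it stays there and so marks that thing's place in the row. Origin at the centre of its underside, z up.
- black_mount_pad: round cork pad, 56 mm in diameter and 3 mm thick, fixed to the wooden rack, on which the black mount stands at the start; it stays there and so marks that thing's place in the row. Origin at the centre of its underside, z up.
- full_rack: wooden rack that holds the things at the start, left or right of the other: fixed, 72 mm (x) by 304 mm (y, along the row), deck top 22 mm above the bench. Origin: centre of its underside; x away from the robot, y to its left (yaw within 0.3 rad). Four places at x = 0, y = +112.5, +37.5, -37.5, -112.5 mm, each a cork pad 56 mm across, pad top 25 mm above the bench. 
- empty_rack: grey painted rack, empty at the start, where the things go: fixed, 72 mm (x) by 304 mm (y, along the row), deck top 22 mm above the bench. Origin: centre of its underside; x away from the robot, y to its left (yaw within 0.3 rad). Four places at x = 0, y = +112.5, +37.5, -37.5, -112.5 mm, each a cork pad 56 mm across, pad top 25 mm above the bench. 
There are look-alikes about, which are no part of the job. Leave any orange or red look-alike of the part that bears black_mount_center alone.

How it is judged:
By the outcome, as a careful person would: the job done as asked, in the order asked, and still so for the second after the job is handed in, with the robot touching nothing.
It also fails if it takes over 104 s, if anything falls off the work surface, if the arm or the gripper's body presses on something with over 40 N, if the wrist force passes 120 N, or if a joint passes its speed limit or range.

### The arm

A 6-joint arm with a two-finger parallel gripper is mounted at the origin on a cart in front of the work surface, level with it; the furniture and walls round the work are solid. World frame = base frame: x ahead of the robot, y to its left, z up, the work surface at z = 0. Lengths are in m, angles in rad, forces in N, time in s.
With the tool pointing down it reaches from about 0.4 to 0.825 m from the base axis. Payload 7 kg.
Tool frame: the origin (TCP) lies on the centre line of the jaws, within the pads' length; the fingertips stand tip_reach ahead of it and the grasp point (between the pads) is the TCP (tip_reach is the distance from the TCP to the fingertips, in m); z points along the fingers, y is the line along which they close (so a half turn about z gives the same grasp; the last joint's range is limited). The gripper opens to 88 mm and grips with 3 to 60 N. Pads are 19 mm wide; open, the fingers measure 130 mm over their backs; the gripper's body (78 mm by 193 mm) begins 47 mm behind the grasp point.
Start: joints at [-0.903, 0.359, 0.012, 0, -1.224, -0.288], TCP at [0.25, -0.627, 0.246] pointing down, gripper open.
Joint ranges: [-3.07, 3.07], [-1.43, 2.12], [-1.02, 1.25], [-3.03, 1.67], [-3.05, -0], [-3.03, 3.03]. Speed limits (rad/s): [2.39, 2.39, 3.01, 3.14, 3.14, 3.14].

### API

Orientations are given as [roll, pitch, yaw] about the fixed x, y, z axes, in that order (R = Rz(yaw) Ry(pitch) Rx(roll)).
In Python, from station import get_state, grab_frame, calibration, job_done, find_in, mark_of, tip_reach gives the robot as it stands.
- The arm moves only by the shell command python3 -m handwheel 'ROWS' [OPENING] [FORCE]. ROWS is JSON, a list of rows, each an object with "delta_pos": the shift along the world's x, y, z in units of 30 mm (1.0 is 30 mm), a list of three; "dr": the turn, a rotation vector about the world's x, y, z in degrees, a list of three. In form: [{"delta_pos": [tx, ty, tz], "dr": [rx, ry, rz]}, ...]. A call has 1 to 10 rows; each row shifts and turns the commanded pose from where the row before left it; what a row does not reach is not made up. A row lasts 1/10 s, in which the tool goes at most 50 mm and 8.59 degrees, less where a joint would pass 70% of its speed; a pose out of reach is approached as far as the arm can. A call is refused whole if a number of a shift passes 1 or a number of a turn 8.59, either way. A call with a gripper value outside its range is refused whole. OPENING is the closure, from -1 (fully open) to 1 (shut), set as the call begins (- or left out, the last holds). The fingers move at their own pace and stop on an object; FORCE is the grip in N (left out, the last holds). Time passes only in rows, so rows that do not move let the fingers close. It gives the time, the measured TCP pose, the force, the opening and the grip force at its end, in the units of the state.
- get_state(): the state, without advancing time (a new reading comes with each control period).
- grab_frame(name): name is "scene" or "top" or "wrist"; returns the picture (480x640x3 uint8, red, green, blue); there is no depth.
- calibration(name): a dict with "fx", "fy", "cx", "cy" (pixels), "extrinsics" (4x4, takes a point from world to camera coordinates). Camera axes: x right, y down, z forward; pixel columns grow to the right and rows downward; lengths in m; the calibration is good to about 2 mm. A picture is of the moment at which its call begins: read the wrist's pose just before it. calibration takes no time and is no camera call; for the wrist camera it gives the pose at the moment of the call.
- job_done(): hands the job in; it is judged then, once.
Trained networks look in the newest picture that a camera, given by its name, has taken for a name from the list of things; names that differ only in an ending like _2 or _b are one class to them, and where a whole thing is asked for, a point or a joint stands for the part that bears it (a point fixed in the world has none). Each returns a list of dicts, best first, with "conf" (0 to 1); they miss things now and then, are a little off and sometimes report something else, mostly with a low value. They report only what shows in the picture. A call takes as long as a camera call. They do not tell look-alikes from the thing itself.
- find_in(camera, query): "location" ([column, row] in pixels, amid what is visible of it).
- mark_of(camera, query): "location" ([column, row] in pixels: a listed point, or the origin of a listed thing).
The state is a dict: "t": time; "q": joint angles; "qd": joint speeds; "joint_efforts": joint torques, N m; "eef_pos": TCP position; "ee_rot": TCP orientation; "force": force on the tool from outside, world axes, zero at the start; "moment": the same for the moment, N m; "width": finger opening in m; "gripper_force": force on a finger pad.
Only numpy, scipy, OpenCV 4.12 (cv2) and the standard library are available. Lean on these libraries where they do the work, as an engineer would, in place of code of your own. Each camera call takes 0.05 s, during which the arm holds its last target. There are 200 camera calls.

## Working session

There is one attempt and no reset: what is moved stays moved. The work goes in short steps, Python scripts to look and compute and a shell command to move; the robot and the scene stay as the last step left them, time stands still between calls to the robot, and variables do not carry over. Pictures are saved under pics/ and viewed, at most 14 in all, crops included, and the job is handed in when it is done.

```bash
mkdir -p pics
cat > h.py <<'E'
import numpy as np, cv2
from station import *
def ray(cam,uv,z,c=None):
    c=c or calibration(cam);E=np.array(c["extrinsics"]);R,t=E[:3,:3],E[:3,3]
    d=R.T@np.array([(uv[0]-c["cx"])/c["fx"],(uv[1]-c["cy"])/c["fy"],1]);o=-R.T@t
    return o+d*(z-o[2])/d[2]
def save(cam,name):
    im=grab_frame(cam);cv2.imwrite(f"pics/{name}.png",im[:,:,::-1]);return im
E
python3 - <<'E'
from h import *
print(get_state(), tip_reach)
save("scene","s0");save("top","t0")
Z=dict(v_anvil_center=.039,stem_anvil_center=.0425,steel_disc_center=.031,black_mount_center=.034,v_anvil_pad=.022,stem_anvil_pad=.022,steel_disc_pad=.022,black_mount_pad=.022,full_rack=0,empty_rack=0)
for cam in["top","scene"]:
  for n,z in Z.items():
    for r in mark_of(cam,n)[:3]:
        print(cam,n,round(r["conf"],2),np.round(r["location"]),np.round(ray(cam,r["location"],z),3))
E
```

```text
{'t': 0.0, 'q': array([-9.02884221e-01,  3.59406417e-01,  1.10508814e-02, -3.25185526e-04,
       -1.22409055e+00, -2.88079597e-01]), 'qd': array([ 0.00085452, -0.00015345,  0.00234652, -0.00122237, -0.00061512,
        0.00020795]), 'joint_efforts': array([ 1.01260839e-04, -5.82712483e+01,  2.93061340e+01,  6.99703708e+00,
        7.14753172e-03, -1.45459826e-04]), 'eef_pos': array([ 0.25005455, -0.62648475,  0.24461105]), 'ee_rot': array([ 3.13992402e+00, -1.75662743e-04, -2.76187075e+00]), 'force': array([ 0.07033448, -0.04177799,  0.10800447]), 'moment': array([-0.0094856 ,  0.02215968, -0.02247027]), 'gripper_force': 0.0, 'width': 0.08782493121927543} 0.019
top v_anvil_center 0.71 [171. 270.] [0.474 0.32  0.039]
top stem_anvil_center 0.96 [276. 241.] [0.53  0.107 0.042]
top stem_anvil_center 0.57 [420. 252.] [ 0.498 -0.187  0.042]
top steel_disc_center 0.63 [237. 249.] [0.516 0.188 0.031]
top steel_disc_center 0.47 [420. 251.] [ 0.503 -0.19   0.031]
top black_mount_center 0.73 [165. 312.] [0.39  0.33  0.034]
top black_mount_center 0.71 [232. 203.] [0.616 0.2   0.034]
top black_m
[... 437 characters left out ...]
ne stem_anvil_center 0.88 [292. 274.] [0.528 0.098 0.042]
scene steel_disc_center 0.92 [282. 303.] [0.509 0.182 0.031]
scene black_mount_center 0.7 [273. 328.] [0.489 0.258 0.034]
scene black_mount_center 0.66 [233. 302.] [0.604 0.23  0.034]
scene black_mount_center 0.55 [295. 382.] [0.382 0.364 0.034]
scene v_anvil_pad 0.53 [260. 358.] [0.477 0.334 0.022]
scene stem_anvil_pad 0.53 [289. 283.] [0.532 0.107 0.022]
scene steel_disc_pad 0.62 [270. 328.] [0.499 0.252 0.022]
scene steel_disc_pad 0.5 [282. 302.] [0.516 0.172 0.022]
scene black_mount_pad 0.55 [269. 329.] [0.5   0.256 0.022]
scene full_rack 0.61 [275. 328.] [0.503 0.228 0.   ]
scene empty_rack 0.67 [354. 228.] [ 0.498 -0.186  0.   ]
```

View pics/t0.png

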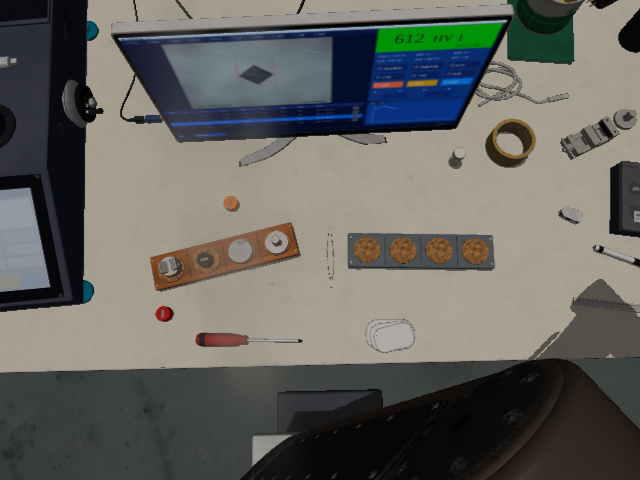

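View pics/s0.png

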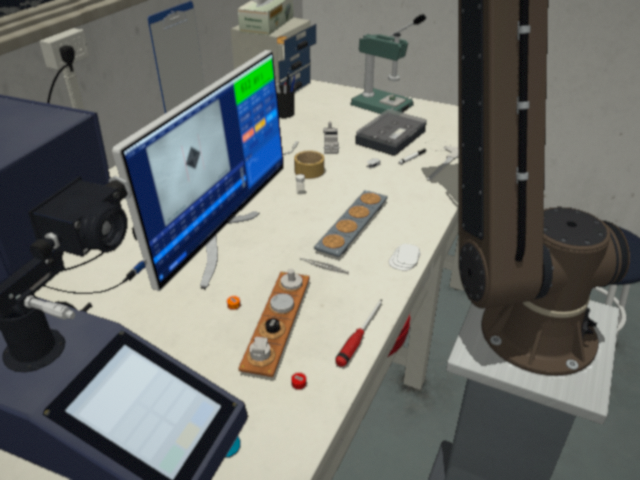

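The top view shows the wooden rack with, from left to right, the V anvil (171,268), black mount (206,259), disc (240,250) and stem anvil (276,241). The grey pads are at (368,249), (403,249), (440,250) and (475,250). The orange (231,203) and red (164,313) caps are look-alikes. I'll go above the grey rack first.

```bash
python3 -m handwheel '[{"delta_pos":[0.5,0.95,0.2],"dr":[0,0,7]},{"delta_pos":[0.5,0.95,0.2],"dr":[0,0,7]},{"delta_pos":[0.5,0.95,0.2],"dr":[0,0,7]},{"delta_pos":[0.5,0.95,0.2],"dr":[0,0,7]},{"delta_pos":[0.5,0.95,0.2],"dr":[0,0,7]},{"delta_pos":[0.5,0.95,0.2],"dr":[0,0,7]},{"delta_pos":[0.5,0.95,0.2],"dr":[0,0,7]},{"delta_pos":[0.5,0.95,0.2],"dr":[0,0,7]},{"delta_pos":[0.5,0.95,0.2],"dr":[0,0,6]},{"delta_pos":[0.5,0.95,0.2],"dr":[0,0,6]}]' -1
python3 -m handwheel '[{"delta_pos":[0.5,0.95,0],"dr":[0,0,0]},{"delta_pos":[0.5,0.95,0],"dr":[0,0,0]},{"delta_pos":[0.5,0.95,0],"dr":[0,0,0]},{"delta_pos":[0.5,0.95,0],"dr":[0,0,0]},{"delta_pos":[0.5,0.95,0],"dr":[0,0,0]},{"delta_pos":[0,0,0],"dr":[0,0,0]},{"delta_pos":[0,0,0],"dr":[0,0,0]}]'
python3 - <<'E'
from h import *
s=get_state();print(s["t"],s["eef_pos"],s["ee_rot"],s["q"])
save("wrist","w0")
for n,z in dict(empty_rack=0,stem_anvil_pad=.022,steel_disc_pad=.022).items():
  for r in mark_of("wrist",n)[:5]: print(n,round(r["conf"],2),np.round(r["location"]),np.round(ray("wrist",r["location"],z),4))
print(ray("wrist",[320,240],.025),ray("wrist",[0,0],.025),ray("wrist",[640,480],.025))
E
```

```text
t: 2.1
eef_pos: [0.4006, -0.3407, 0.3061]
ee_rot: [-3.141, -0.0, -1.571]
force: [0.8, -0.4, -0.2]
width: 0.0878
gripper_force: 0.0
t: 2.8
eef_pos: [0.4754, -0.1988, 0.3056]
ee_rot: [-3.142, -0.0, -1.573]
force: [1.0, -0.3, -0.3]
width: 0.088
gripper_force: 0.0
2.8 [ 0.4754104  -0.19883226  0.3056277 ] [-3.14157049e+00 -6.43561252e-05 -1.57323050e+00] [-1.46989287e-02  5.76828260e-02 -2.37218029e-01  6.69710375e-05
 -1.27587253e+00  1.22452940e-02]
empty_rack 0.76 [289. 207.] [ 0.508  -0.1951  0.    ]
[ 0.47071229 -0.16084977  0.025     ] [ 0.78253536 -0.40537384  0.025     ] [0.01853333 0.19373796 0.025     ]
```

View pics/w0.png

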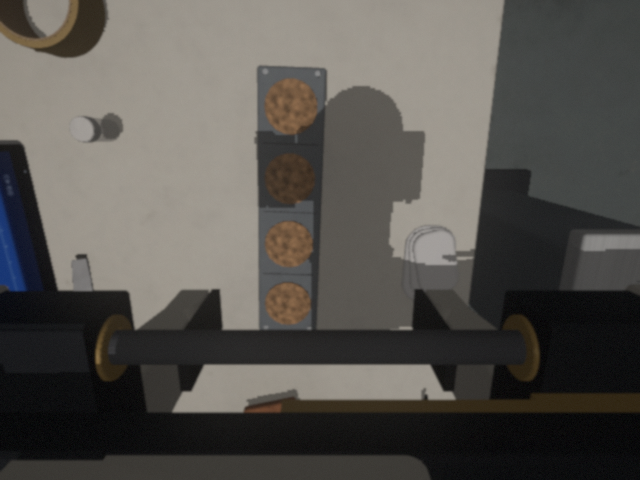

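The wrist view shows the four empty pads at about (291,106), (290,178), (289,244) and (288,303). I'll fit the rack poses from cork segmentation plus these points.

```bash
cat >> h.py <<'E'
def fit(P):  # P: 4 pad points (x,y) left to right -> centre, yaw, pads
    P=np.array(P)[:,:2];c=P.mean(0);k=np.array([.1125,.0375,-.0375,-.1125])
    d=k@(P-c);d/=np.linalg.norm(d);Q=c+k[:,None]*d
    return c,np.arctan2(-d[0],d[1]),Q,np.linalg.norm(P-Q,axis=1)
E
python3 - <<'E'
from h import *
np.set_printoptions(precision=4,suppress=True)
def cork(path,box,hi=1):
    im=cv2.imread(path);h=cv2.cvtColor(im,cv2.COLOR_BGR2HSV)
    m=((h[...,0]<25)&(h[...,1]>90)&(h[...,2]>20)).astype(np.uint8)
    k=np.zeros_like(m);u0,v0,u1,v1=box;k[v0:v1,u0:u1]=1
    m=cv2.morphologyEx(m*k,cv2.MORPH_CLOSE,np.ones((5,5)))
    n,l,s,c=cv2.connectedComponentsWithStats(m);return [(s[i,4],c[i],s[i,2:4] if 0 else s[i,:4]) for i in range(1,n) if s[i,4]>100]
T=cork("pics/t0.png",(345,225,497,272));W=cork("pics/w0.png",(255,65,328,330))
for a in T+W: print(a)
t=sorted([ray("top",a[1],.025) for a in T],key=lambda p:-p[1]);w=sorted([ray("wrist",a[1],.025) for a in W],key=lambda p:-p[1])
for q in(t,w):
    if len(q)==4: print(fit(q))
m=[ray("wrist",p,.025) for p in[(288,303),(289,244),(290,178),(291,106)]];print(fit(m))
E
```

```text
(np.int32(543), array([366.6151, 249.2947]), array([354, 237,  26,  26], dtype=int32))
(np.int32(553), array([402.7233, 249.6727]), array([390, 237,  27,  26], dtype=int32))
(np.int32(551), array([438.8421, 250.3085]), array([426, 238,  27,  26], dtype=int32))
(np.int32(556), array([475.0018, 250.6133]), array([462, 238,  27,  26], dtype=int32))
(np.int32(2208), array([290.5014, 106.0566]), array([265,  79,  52,  55], dtype=int32))
(np.int32(1861), array([289.4815, 178.1429]), array([266, 154,  48,  49], dtype=int32))
(np.int32(1640), array([288.5659, 243.5091]), array([266, 222,  47,  44], dtype=int32))
(np.int32(1434), array([287.5007, 302.9554]), array([266, 283,  45,  41], dtype=int32))
(array([ 0.5065, -0.1921]), np.float64(-0.03757838267916988), array([[ 0.5107, -0.0797],
       [ 0.5079, -0.1546],
       [ 0.5051, -0.2295],
       [ 0.5023, -0.3045]]), array([0.0002, 0.0002, 0.0002, 0.0003]))
(array([ 0.5057, -0.1942]), np.float64(-0.04077364279471082), array([[ 0.5103, -0.0818],
       [ 0.5073, -0.1568],
       [ 0.5042, -0.2317],
       [ 0.5012, -0.3067]]), array([0.0001, 0.0001, 0.0001, 0.0001]))
(array([ 0.5052, -0.1941]), np.float64(-0.04050981268240704), array([[ 0.5098, -0.0817],
       [ 0.5067, -0.1567],
       [ 0.5037, -0.2316],
       [ 0.5006, -0.3065]]), array([0.0001, 0.0004, 0.0003, 0.0001]))
```

```bash
python3 -m handwheel '[{"delta_pos":[0,1,0],"dr":[0,0,0]},{"delta_pos":[0,1,0],"dr":[0,0,0]},{"delta_pos":[0,1,0],"dr":[0,0,0]},{"delta_pos":[0,1,0],"dr":[0,0,0]},{"delta_pos":[0,1,0],"dr":[0,0,0]},{"delta_pos":[0,1,0],"dr":[0,0,0]},{"delta_pos":[0,1,0],"dr":[0,0,0]},{"delta_pos":[0,1,0],"dr":[0,0,3]},{"delta_pos":[0,1,0],"dr":[0,0,5]},{"delta_pos":[0,1,0],"dr":[0,0,5]}]'
python3 -m handwheel '[{"delta_pos":[0,0.8,0],"dr":[0,0,0]},{"delta_pos":[0,0.8,0],"dr":[0,0,0]},{"delta_pos":[0,0.8,0],"dr":[0,0,0]},{"delta_pos":[0,0.8,0],"dr":[0,0,0]},{"delta_pos":[0,0.8,0],"dr":[0,0,0]},{"delta_pos":[0,0,0],"dr":[0,0,0]},{"delta_pos":[0,0,0],"dr":[0,0,0]}]'
python3 - <<'E'
from h import *
s=get_state();print(s["t"],s["eef_pos"],s["ee_rot"],s["q"])
save("wrist","w1")
for n,z in dict(full_rack=0,v_anvil_center=.039,black_mount_center=.034,steel_disc_center=.031,stem_anvil_center=.0425,stem_anvil_pad=.022,steel_disc_pad=.022,black_mount_pad=.022).items():
  for r in mark_of("wrist",n)[:3]: print(n,round(r["conf"],2),np.round(r["location"]),np.round(ray("wrist",r["location"],z),4))
E
```

```text
t: 4.0
eef_pos: [0.4752, 0.101, 0.3058]
ee_rot: [-3.141, 0.0, -1.346]
force: [1.0, 0.3, -0.1]
width: 0.0878
gripper_force: 0.0
t: 4.7
eef_pos: [0.4753, 0.2202, 0.3053]
ee_rot: [3.141, -0.0, -1.348]
force: [0.6, 0.7, 0.5]
width: 0.0878
gripper_force: 0.0
4.7 [0.4753342  0.22022561 0.30532869] [ 3.14107295e+00 -3.89625512e-04 -1.34818832e+00] [ 8.08728038e-01  7.32703457e-02 -2.20909995e-01  3.87901774e-05
 -1.27726446e+00 -5.86131373e-01]
full_rack 0.77 [291. 195.] [0.5062 0.217  0.    ]
v_anvil_center 0.69 [290. 292.] [0.4841 0.3217 0.039 ]
black_mount_center 0.9 [357. 312.] [0.3997 0.3322 0.034 ]
black_mount_center 0.9 [191. 162.] [0.6166 0.2011 0.034 ]
black_mount_center 0.89 [294. 230.] [0.4947 0.2505 0.034 ]
steel_disc_center 0.93 [287. 169.] [0.5155 0.1859 0.031 ]
stem_anvil_center 0.83 [289.  86.] [0.5287 0.1058 0.0425]
stem_anvil_center 0.72 [288. 169.] [0.5134 0.1848 0.0425]
black_mount_pad 0.58 [292. 232.] [0.4955 0.256  0.022 ]
```

View pics/w1.png

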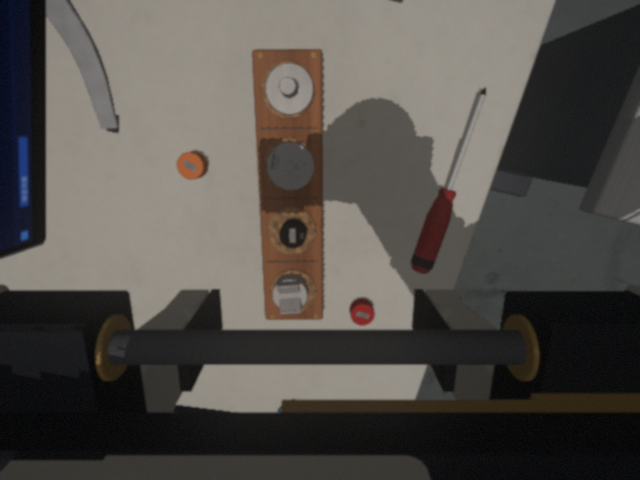

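The wooden rack shows the stem anvil at (289,88), disc (291,165), black mount (294,232) and V anvil (290,294). The orange and red caps sit off the rack. Next I'll measure from the top-face centres and move above the stem anvil.

```bash
python3 - <<'E'
from h import *
for n,p,z in[("stem top",(288,86),.06),("stem plate",(289.5,90),.034),("disc top",(291,165.5),.037),("black top",(293,233.5),.043),("rackTL",(252,50),.022),("rackTR",(322,50),.022),("rackBL",(267,319),.022),("rackBR",(323,319),.022)]: print(n,np.round(ray("wrist",p,z),4))
E
python3 -m handwheel '[{"delta_pos":[0.25,-0.54,-0.88],"dr":[0,0,0]},{"delta_pos":[0.25,-0.54,-0.88],"dr":[0,0,0]},{"delta_pos":[0.25,-0.54,-0.88],"dr":[0,0,0]},{"delta_pos":[0.25,-0.54,-0.88],"dr":[0,0,0]},{"delta_pos":[0.25,-0.54,-0.88],"dr":[0,0,0]},{"delta_pos":[0.25,-0.54,-0.88],"dr":[0,0,0]},{"delta_pos":[0.25,-0.54,-0.88],"dr":[0,0,0]},{"delta_pos":[0,0,0],"dr":[0,0,0]},{"delta_pos":[0,0,0],"dr":[0,0,0]}]'
python3 - <<'E'
from h import *
save("wrist","w2")
for n,z in dict(stem_anvil_center=.0425).items():
  for r in mark_of("wrist",n)[:3]: print(n,round(r["conf"],2),np.round(r["location"]),np.round(ray("wrist",r["location"],z),4))
E
```

```text
stem top [0.5282 0.1078 0.06  ]
stem plate [0.5284 0.1085 0.034 ]
disc top [0.5116 0.1815 0.037 ]
black top [0.4944 0.2524 0.043 ]
rackTL [0.5743 0.0787 0.022 ]
rackTR [0.5048 0.063  0.022 ]
rackBL [0.5037 0.372  0.022 ]
rackBR [0.436  0.3567 0.022 ]
t: 6.05
eef_pos: [0.5278, 0.1069, 0.1207]
ee_rot: [3.141, -0.001, -1.349]
force: [0.8, -0.1, 0.6]
width: 0.0875
gripper_force: 0.0
stem_anvil_center 0.81 [315. 263.] [0.5291 0.1073 0.0425]
```

View pics/w2.png

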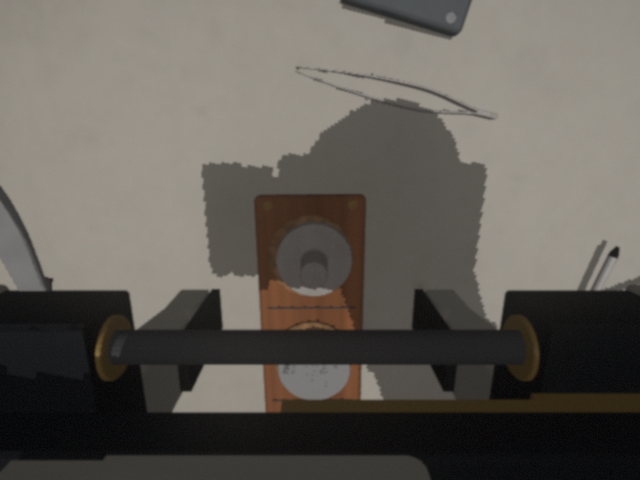

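The stem anvil is centred between the fingers at (315,260), and all the estimates agree on (0.5285, 0.107). Descending and gripping.

```bash
python3 -m handwheel '[{"delta_pos":[0,0,-0.6],"dr":[0,0,0]},{"delta_pos":[0,0,-0.6],"dr":[0,0,0]},{"delta_pos":[0,0,-0.6],"dr":[0,0,0]},{"delta_pos":[0,0,-0.35],"dr":[0,0,0]},{"delta_pos":[0,0,0],"dr":[0,0,0]},{"delta_pos":[0,0,0],"dr":[0,0,0]}]' -1
python3 -m handwheel '[{"delta_pos":[0,0,0],"dr":[0,0,0]},{"delta_pos":[0,0,0],"dr":[0,0,0]},{"delta_pos":[0,0,0],"dr":[0,0,0]},{"delta_pos":[0,0,0],"dr":[0,0,0]},{"delta_pos":[0,0,0],"dr":[0,0,0]},{"delta_pos":[0,0,0],"dr":[0,0,0]},{"delta_pos":[0,0,0],"dr":[0,0,0]},{"delta_pos":[0,0,0],"dr":[0,0,0]},{"delta_pos":[0,0,0],"dr":[0,0,0]},{"delta_pos":[0,0,0],"dr":[0,0,0]}]' 1 20
```

```text
t: 6.75
eef_pos: [0.5283, 0.1078, 0.0572]
ee_rot: [-3.14, 0.0, -1.347]
force: [0.2, -0.0, 0.2]
width: 0.0877
gripper_force: 0.0
t: 7.75
eef_pos: [0.5278, 0.1073, 0.0563]
ee_rot: [-3.141, 0.0, -1.348]
force: [0.2, -0.2, -0.3]
width: 0.0146
gripper_force: 20.0
```

```bash
python3 -m handwheel '[{"delta_pos":[0,0,0.6],"dr":[0,0,0]},{"delta_pos":[0,0,0.9],"dr":[0,0,0]},{"delta_pos":[0,-0.48,0.5],"dr":[0,0,0]},{"delta_pos":[-0.1,-0.9,0],"dr":[0,0,-3]},{"delta_pos":[-0.1,-0.9,0],"dr":[0,0,-3]},{"delta_pos":[-0.1,-0.9,0],"dr":[0,0,-3]},{"delta_pos":[-0.1,-0.9,0],"dr":[0,0,-3]},{"delta_pos":[-0.1,-0.9,0],"dr":[0,0,-3]},{"delta_pos":[-0.08,-0.9,0],"dr":[0,0,0]},{"delta_pos":[0,-0.4,0],"dr":[0,0,0]}]'
python3 -m handwheel '[{"delta_pos":[0,0,0],"dr":[0,0,0]},{"delta_pos":[0,0,0],"dr":[0,0,0]},{"delta_pos":[0,0,0],"dr":[0,0,0]}]'
python3 - <<'E'
from h import *
s=get_state();print(s["eef_pos"],s["ee_rot"])
save("wrist","w3")
for r in mark_of("wrist","stem_anvil_center")[:3]: print(round(r["conf"],2),np.round(r["location"]),np.round(ray("wrist",r["location"],s["eef_pos"][2]-.0135),4))
E
```

```text
t: 8.75
eef_pos: [0.5094, -0.0829, 0.116]
ee_rot: [3.141, -0.0, -1.611]
force: [0.0, 0.4, -1.7]
width: 0.0147
gripper_force: 20.0
t: 9.05
eef_pos: [0.5105, -0.0805, 0.1162]
ee_rot: [-3.142, 0.0, -1.609]
force: [-0.2, 0.8, -0.5]
width: 0.0149
gripper_force: 20.0
[ 0.51048068 -0.08051507  0.11621039] [-3.14157421e+00  9.80761723e-05 -1.60930155e+00]
0.76 [318. 313.] [ 0.5095 -0.0801  0.1027]
```

View pics/w3.png

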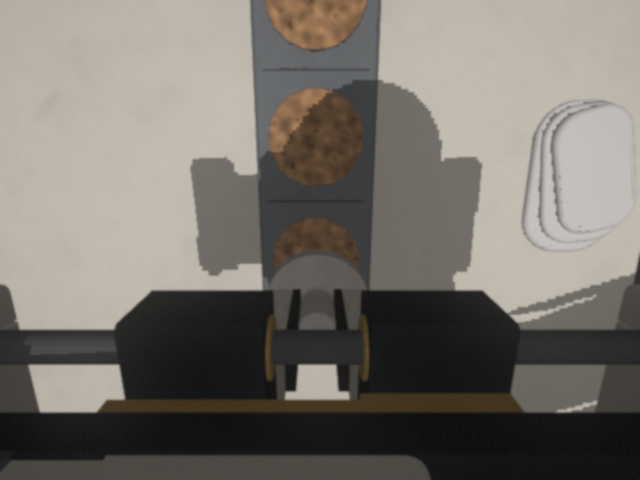

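The stem anvil is held upright and lines up with the pad; pad 2 is centred at (316,137). Lowering and releasing.

```bash
python3 -c "
from h import *
print(ray('wrist',(316,137),.025))"
python3 -m handwheel '[{"delta_pos":[0,-0.03,-0.6],"dr":[0,0,0]},{"delta_pos":[0,0,-0.6],"dr":[0,0,0]},{"delta_pos":[0,0,-0.4],"dr":[0,0,0]},{"delta_pos":[0,0,-0.2],"dr":[0,0,0]},{"delta_pos":[0,0,-0.17],"dr":[0,0,0]},{"delta_pos":[0,0,0],"dr":[0,0,0]},{"delta_pos":[0,0,0],"dr":[0,0,0]}]'
```

```text
[ 0.50749876 -0.15549784  0.025     ]
t: 9.85
eef_pos: [0.5107, -0.082, 0.0576]
ee_rot: [-3.141, 0.0, -1.61]
force: [0.3, -0.2, -1.4]
width: 0.0149
gripper_force: 20.0
```

```bash
python3 -m handwheel '[{"delta_pos":[0,0,-0.04],"dr":[0,0,0]},{"delta_pos":[0,0,0],"dr":[0,0,0]},{"delta_pos":[0,0,0],"dr":[0,0,0]}]'
python3 -m handwheel '[{"delta_pos":[0,0,0],"dr":[0,0,0]},{"delta_pos":[0,0,0],"dr":[0,0,0]},{"delta_pos":[0,0,0],"dr":[0,0,0]},{"delta_pos":[0,0,0],"dr":[0,0,0]},{"delta_pos":[0,0,0],"dr":[0,0,0]},{"delta_pos":[0,0,0.5],"dr":[0,0,0]},{"delta_pos":[0,0,0.9],"dr":[0,0,0]},{"delta_pos":[0,0,0.9],"dr":[0,0,0]},{"delta_pos":[0,0,0.2],"dr":[0,0,0]}]' -1
python3 -m handwheel '[{"delta_pos":[0,0.9,0],"dr":[0,0,0]},{"delta_pos":[0,0.9,0],"dr":[0,0,3]},{"delta_pos":[0,0.9,0],"dr":[0,0,3]},{"delta_pos":[0,0.9,0],"dr":[0,0,3]},{"delta_pos":[0,0.9,0],"dr":[0,0,3]},{"delta_pos":[0,0.9,0],"dr":[0,0,2]},{"delta_pos":[0,0.9,0],"dr":[0,0,0]},{"delta_pos":[0.03,0.9,0],"dr":[0,0,0]},{"delta_pos":[0.03,0.9,0],"dr":[0,0,0]},{"delta_pos":[0,0.65,0],"dr":[0,0,0]}]'
python3 -m handwheel '[{"delta_pos":[0,0,0],"dr":[0,0,0]},{"delta_pos":[0,0,0],"dr":[0,0,0]}]'
python3 - <<'E'
from h import *
s=get_state();print(s["eef_pos"],s["ee_rot"])
save("wrist","w4")
for r in mark_of("wrist","steel_disc_center")[:3]: print(round(r["conf"],2),np.round(r["location"]),np.round(ray("wrist",r["location"],.031),4))
E
```

```text
t: 10.15
eef_pos: [0.5105, -0.0821, 0.0563]
ee_rot: [-3.141, 0.0, -1.61]
force: [-0.2, 0.1, 0.2]
width: 0.0145
gripper_force: 20.0
t: 11.05
eef_pos: [0.512, -0.082, 0.1339]
ee_rot: [-3.137, 0.001, -1.609]
force: [-0.7, -0.1, 0.4]
width: 0.0809
gripper_force: 0.0
t: 12.05
eef_pos: [0.512, 0.1819, 0.1305]
ee_rot: [3.141, -0.0, -1.365]
force: [0.8, 0.3, 1.1]
width: 0.0881
gripper_force: 0.0
t: 12.25
eef_pos: [0.5117, 0.1804, 0.1305]
ee_rot: [3.141, -0.0, -1.365]
force: [-1.1, 0.0, -0.5]
width: 0.0877
gripper_force: 0.0
[0.51173289 0.18039105 0.13051286] [ 3.14066707e+00 -3.29166165e-04 -1.36483944e+00]
0.71 [312. 261.] [0.5134 0.1847 0.031 ]
```

View pics/w4.png

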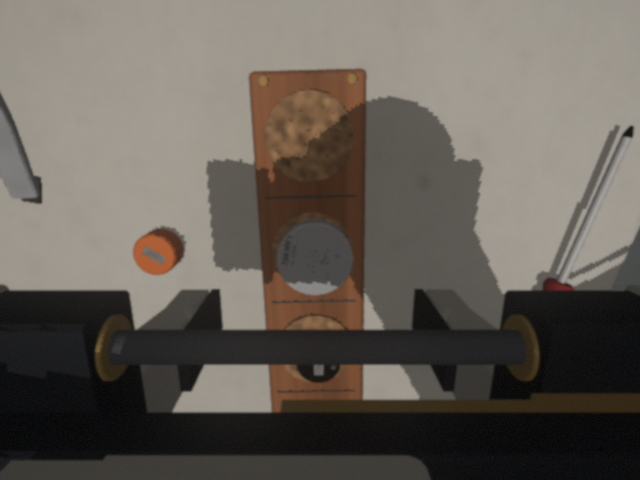

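The disc's top face is centred at (315,258), so it sits between the fingers; the stem's old pad above it is now free.

```bash
python3 -c "
from h import *
print(ray('wrist',(314.5,258),.037),ray('wrist',(309,135),.025))"
```

```text
[0.51255054 0.1805202  0.037     ] [0.53148804 0.10589132 0.025     ]
```

```bash
python3 -m handwheel '[{"delta_pos":[0.02,0.02,-0.7],"dr":[0,0,0]},{"delta_pos":[0,0,-0.7],"dr":[0,0,0]},{"delta_pos":[0,0,-0.7],"dr":[0,0,0]},{"delta_pos":[0,0,-0.5],"dr":[0,0,0]},{"delta_pos":[0,0,-0.17],"dr":[0,0,0]},{"delta_pos":[0,0,0],"dr":[0,0,0]},{"delta_pos":[0,0,0],"dr":[0,0,0]}]'
python3 -m handwheel '[{"delta_pos":[0,0,0],"dr":[0,0,0]},{"delta_pos":[0,0,0],"dr":[0,0,0]},{"delta_pos":[0,0,0],"dr":[0,0,0]},{"delta_pos":[0,0,0],"dr":[0,0,0]},{"delta_pos":[0,0,0],"dr":[0,0,0]},{"delta_pos":[0,0,0],"dr":[0,0,0]},{"delta_pos":[0,0,0],"dr":[0,0,0]},{"delta_pos":[0,0,0],"dr":[0,0,0]}]' 1 20
```

```text
t: 13.05
eef_pos: [0.5132, 0.1809, 0.0485]
ee_rot: [-3.141, 0.0, -1.366]
force: [-0.9, 1.1, 0.4]
width: 0.0876
gripper_force: 0.0
t: 13.85
eef_pos: [0.5128, 0.1811, 0.0479]
ee_rot: [-3.141, 0.0, -1.365]
force: [-1.3, 0.3, 1.5]
width: 0.0494
gripper_force: 20.0
```

```bash
python3 -m handwheel '[{"delta_pos":[0,0,0.5],"dr":[0,0,0]},{"delta_pos":[0,0,0.9],"dr":[0,0,0]},{"delta_pos":[0,0,0.9],"dr":[0,0,0]},{"delta_pos":[0,-0.9,0],"dr":[0,0,-2]},{"delta_pos":[0,-0.9,0],"dr":[0,0,-2]},{"delta_pos":[0,-0.9,0],"dr":[0,0,-2]},{"delta_pos":[0,-0.9,0],"dr":[0,0,-2]},{"delta_pos":[0,-0.9,0],"dr":[0,0,-2]},{"delta_pos":[0,-0.9,0],"dr":[0,0,-2]},{"delta_pos":[0,-0.9,0],"dr":[0,0,-2]}]'
python3 -m handwheel '[{"delta_pos":[-0.03,-0.9,0],"dr":[0,0,0]},{"delta_pos":[-0.03,-0.9,0],"dr":[0,0,0]},{"delta_pos":[-0.03,-0.9,0],"dr":[0,0,0]},{"delta_pos":[-0.03,-0.9,0],"dr":[0,0,0]},{"delta_pos":[-0.03,-0.8,0],"dr":[0,0,0]},{"delta_pos":[-0.03,-0.53,0],"dr":[0,0,0]},{"delta_pos":[0,0,0],"dr":[0,0,0]},{"delta_pos":[0,0,0],"dr":[0,0,0]},{"delta_pos":[0,0,0],"dr":[0,0,0]}]'
python3 - <<'E'
from h import *
s=get_state()
save("wrist","w5")
for r in mark_of("wrist","steel_disc_center")[:3]: print(round(r["conf"],2),np.round(r["location"]),np.round(ray("wrist",r["location"],s["eef_pos"][2]-.0165),4))
E
```

```text
t: 14.85
eef_pos: [0.5122, -0.0091, 0.1166]
ee_rot: [3.141, -0.0, -1.611]
force: [0.6, -0.1, -1.1]
width: 0.0491
gripper_force: 20.0
t: 15.75
eef_pos: [0.5072, -0.1554, 0.1167]
ee_rot: [3.141, 0.0, -1.61]
force: [-0.3, 0.6, -1.0]
width: 0.0489
gripper_force: 20.0
0.6 [316. 314.] [ 0.5075 -0.1526  0.1002]
```

View pics/w5.png

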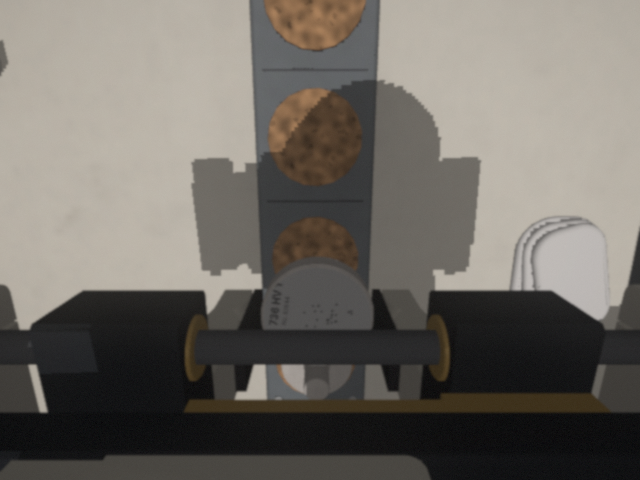

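The disc is held level, with its face centred near (317,313) and the target pad below it. The stem anvil stands upright on pad 1. Lowering.

```bash
python3 -m handwheel '[{"delta_pos":[0,-0.05,-0.7],"dr":[0,0,0]},{"delta_pos":[0,0,-0.7],"dr":[0,0,0]},{"delta_pos":[0,0,-0.5],"dr":[0,0,0]},{"delta_pos":[0,0,-0.2],"dr":[0,0,0]},{"delta_pos":[0,0,-0.17],"dr":[0,0,0]},{"delta_pos":[0,0,0],"dr":[0,0,0]},{"delta_pos":[0,0,-0.02],"dr":[0,0,0]},{"delta_pos":[0,0,0],"dr":[0,0,0]},{"delta_pos":[0,0,0],"dr":[0,0,0]}]'
python3 -m handwheel '[{"delta_pos":[0,0,0],"dr":[0,0,0]},{"delta_pos":[0,0,0],"dr":[0,0,0]},{"delta_pos":[0,0,0],"dr":[0,0,0]},{"delta_pos":[0,0,0],"dr":[0,0,0]},{"delta_pos":[0,0,0],"dr":[0,0,0]},{"delta_pos":[0,0,0.5],"dr":[0,0,0]},{"delta_pos":[0,0,0.9],"dr":[0,0,0]},{"delta_pos":[0,0,0.9],"dr":[0,0,0]},{"delta_pos":[0,0,0.45],"dr":[0,0,0]}]' -1
```

```text
t: 16.75
eef_pos: [0.5076, -0.1574, 0.0487]
ee_rot: [-3.141, 0.0, -1.61]
force: [-1.6, -1.3, -2.1]
width: 0.049
gripper_force: 20.0
t: 17.65
eef_pos: [0.5083, -0.1575, 0.133]
ee_rot: [-3.139, -0.0, -1.61]
force: [1.4, 0.7, -0.4]
width: 0.0875
gripper_force: 0.0
```

```bash
python3 -m handwheel '[{"delta_pos":[0,0.95,0],"dr":[0,0,0]},{"delta_pos":[0,0.95,0],"dr":[0,0,2]},{"delta_pos":[0,0.95,0],"dr":[0,0,2]},{"delta_pos":[0,0.95,0],"dr":[0,0,2]},{"delta_pos":[0,0.95,0],"dr":[0,0,2]},{"delta_pos":[0,0.95,0],"dr":[0,0,2]},{"delta_pos":[0,0.95,0],"dr":[0,0,2]},{"delta_pos":[0,0.95,0],"dr":[0,0,1]},{"delta_pos":[-0.05,0.95,0],"dr":[0,0,0]},{"delta_pos":[-0.05,0.95,0],"dr":[0,0,0]}]'
python3 -m handwheel '[{"delta_pos":[-0.1,0.95,0],"dr":[0,0,0]},{"delta_pos":[-0.1,0.95,0],"dr":[0,0,0]},{"delta_pos":[-0.1,0.95,0],"dr":[0,0,0]},{"delta_pos":[-0.05,0.95,0],"dr":[0,0,0]},{"delta_pos":[0,0.33,0],"dr":[0,0,0]},{"delta_pos":[0,0,0],"dr":[0,0,0]},{"delta_pos":[0,0,0],"dr":[0,0,0]}]'
python3 - <<'E'
from h import *
s=get_state();print(s["eef_pos"],s["ee_rot"])
save("wrist","w6")
for r in mark_of("wrist","black_mount_center")[:3]: print(round(r["conf"],2),np.round(r["location"]),np.round(ray("wrist",r["location"],.034),4))
E
```

```text
t: 18.65
eef_pos: [0.5041, 0.1288, 0.1307]
ee_rot: [-3.142, 0.0, -1.383]
force: [0.7, -0.2, 0.5]
width: 0.0877
gripper_force: 0.0
t: 19.35
eef_pos: [0.4936, 0.251, 0.1304]
ee_rot: [3.141, -0.0, -1.383]
force: [0.3, -0.2, -0.0]
width: 0.0878
gripper_force: 0.0
[0.49356469 0.25100398 0.13041689] [ 3.14092281e+00 -3.61673020e-04 -1.38283506e+00]
0.71 [419. 377.] [0.4027 0.3276 0.034 ]
0.59 [136. 149.] [0.6135 0.204  0.034 ]
0.56 [311. 259.] [0.4964 0.2532 0.034 ]
```

View pics/w6.png

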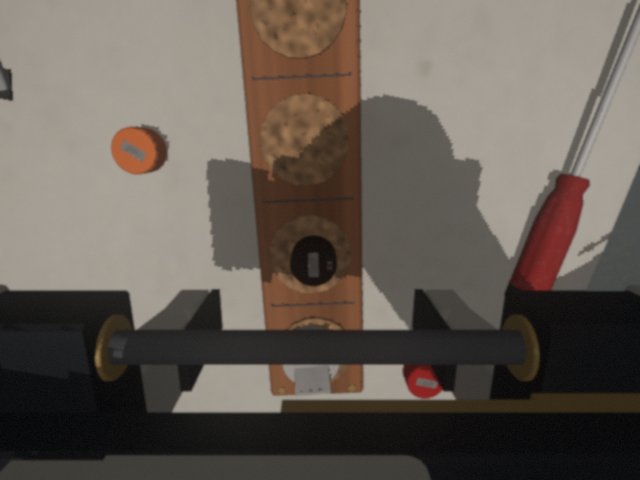

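The black mount's top is at (313,263) and the red cap at (424,380), so I'll part-open the jaws for the V anvil. Checking the mount's centre now.

```bash
python3 -c "
from h import *
print(ray('wrist',(314,263),.043),ray('wrist',(314,259),.034))"
```

```text
[0.49450182 0.25276947 0.043     ] [0.4945122  0.25303558 0.034     ]
```

```bash
python3 -m handwheel '[{"delta_pos":[0.03,0.06,-0.7],"dr":[0,0,0]},{"delta_pos":[0,0,-0.7],"dr":[0,0,0]},{"delta_pos":[0,0,-0.7],"dr":[0,0,0]},{"delta_pos":[0,0,-0.5],"dr":[0,0,0]},{"delta_pos":[0,0,-0.15],"dr":[0,0,0]},{"delta_pos":[0,0,0],"dr":[0,0,0]},{"delta_pos":[0,0,0],"dr":[0,0,0]}]'
python3 -m handwheel '[{"delta_pos":[0,0,0],"dr":[0,0,0]},{"delta_pos":[0,0,0],"dr":[0,0,0]},{"delta_pos":[0,0,0],"dr":[0,0,0]},{"delta_pos":[0,0,0],"dr":[0,0,0]},{"delta_pos":[0,0,0],"dr":[0,0,0]},{"delta_pos":[0,0,0],"dr":[0,0,0]},{"delta_pos":[0,0,0],"dr":[0,0,0]},{"delta_pos":[0,0,0],"dr":[0,0,0]},{"delta_pos":[0,0,0],"dr":[0,0,0]}]' 1 20
```

```text
t: 20.15
eef_pos: [0.4952, 0.2533, 0.0489]
ee_rot: [-3.141, 0.0, -1.383]
force: [0.2, 0.3, -0.2]
width: 0.0875
gripper_force: 0.0
t: 21.05
eef_pos: [0.4947, 0.2533, 0.0481]
ee_rot: [3.142, -0.0, -1.383]
force: [-0.1, 0.2, -0.3]
width: 0.0297
gripper_force: 20.0
```

```bash
python3 -m handwheel '[{"delta_pos":[0,0,0.5],"dr":[0,0,0]},{"delta_pos":[0,0,0.9],"dr":[0,0,0]},{"delta_pos":[0,0,0.9],"dr":[0,0,0]},{"delta_pos":[0,-0.95,0],"dr":[0,0,-2]},{"delta_pos":[0,-0.95,0],"dr":[0,0,-2]},{"delta_pos":[0,-0.95,0],"dr":[0,0,-2]},{"delta_pos":[0,-0.95,0],"dr":[0,0,-2]},{"delta_pos":[0,-0.95,0],"dr":[0,0,-2]},{"delta_pos":[0,-0.95,0],"dr":[0,0,-2]},{"delta_pos":[0,-0.95,0],"dr":[0,0,-1]}]'
python3 -m handwheel '[{"delta_pos":[0.05,-0.95,0],"dr":[0,0,0]},{"delta_pos":[0.05,-0.95,0],"dr":[0,0,0]},{"delta_pos":[0.05,-0.95,0],"dr":[0,0,0]},{"delta_pos":[0.05,-0.95,0],"dr":[0,0,0]},{"delta_pos":[0.05,-0.95,0],"dr":[0,0,0]},{"delta_pos":[0.05,-0.95,0],"dr":[0,0,0]},{"delta_pos":[0.03,-0.95,0],"dr":[0,0,0]},{"delta_pos":[0,-0.95,0],"dr":[0,0,0]},{"delta_pos":[0,-0.95,0],"dr":[0,0,0]},{"delta_pos":[0,-0.95,0],"dr":[0,0,0]}]'
python3 -m handwheel '[{"delta_pos":[0,0,0],"dr":[0,0,0]},{"delta_pos":[0,0,0],"dr":[0,0,0]},{"delta_pos":[0,0,0],"dr":[0,0,0]}]'
python3 - <<'E'
from h import *
s=get_state()
save("wrist","w7")
for r in mark_of("wrist","black_mount_center")[:3]: print(round(r["conf"],2),np.round(r["location"]),np.round(ray("wrist",r["location"],s["eef_pos"][2]-.014),4))
E
```

```text
t: 22.05
eef_pos: [0.4945, 0.0527, 0.1172]
ee_rot: [-3.141, 0.0, -1.611]
force: [1.0, 0.7, -0.1]
width: 0.0296
gripper_force: 20.0
t: 23.05
eef_pos: [0.5044, -0.2324, 0.1171]
ee_rot: [3.142, 0.0, -1.61]
force: [0.0, 0.5, -0.7]
width: 0.0301
gripper_force: 20.0
t: 23.35
eef_pos: [0.5044, -0.2308, 0.1171]
ee_rot: [3.141, 0.0, -1.61]
force: [-0.6, -0.3, -0.2]
width: 0.0293
gripper_force: 20.0
0.71 [317. 312.] [ 0.5041 -0.2302  0.1031]
```

View pics/w7.png

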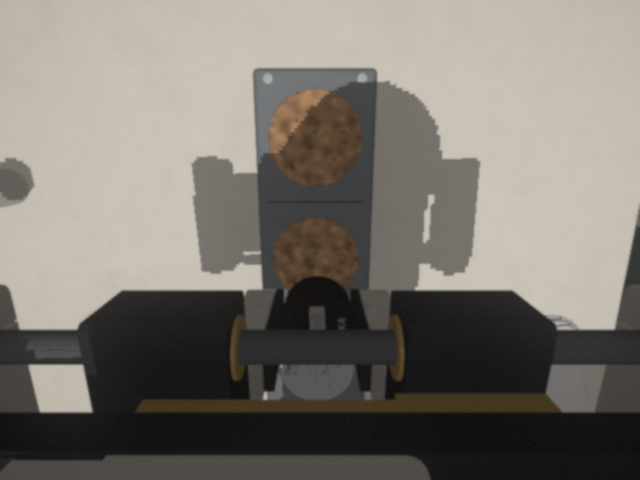

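The mount is held level at (317,312) over pad 3, with pad 4 free at (316,137). Lowering and releasing.

```bash
python3 -m handwheel '[{"delta_pos":[0,0,-0.7],"dr":[0,0,0]},{"delta_pos":[0,0,-0.7],"dr":[0,0,0]},{"delta_pos":[0,0,-0.5],"dr":[0,0,0]},{"delta_pos":[0,0,-0.2],"dr":[0,0,0]},{"delta_pos":[0,0,-0.17],"dr":[0,0,0]},{"delta_pos":[0,0,-0.02],"dr":[0,0,0]},{"delta_pos":[0,0,0],"dr":[0,0,0]},{"delta_pos":[0,0,0],"dr":[0,0,0]},{"delta_pos":[0,0,0],"dr":[0,0,0]}]'
python3 -m handwheel '[{"delta_pos":[0,0,0],"dr":[0,0,0]},{"delta_pos":[0,0,0],"dr":[0,0,0]},{"delta_pos":[0,0,0],"dr":[0,0,0]},{"delta_pos":[0,0,0],"dr":[0,0,0]},{"delta_pos":[0,0,0],"dr":[0,0,0]},{"delta_pos":[0,0,0.5],"dr":[0,0,0]},{"delta_pos":[0,0,0.9],"dr":[0,0,0]},{"delta_pos":[0,0,0.9],"dr":[0,0,0]},{"delta_pos":[0,0,0.45],"dr":[0,0,0]}]' -1
```

```text
t: 24.35
eef_pos: [0.505, -0.2313, 0.049]
ee_rot: [-3.141, -0.0, -1.61]
force: [0.3, -0.8, -0.8]
width: 0.0295
gripper_force: 20.0
t: 25.25
eef_pos: [0.5056, -0.2314, 0.1333]
ee_rot: [-3.139, -0.001, -1.61]
force: [-0.4, 0.5, -0.5]
width: 0.0868
gripper_force: 0.0
```

```bash
python3 -m handwheel '[{"delta_pos":[0,0.95,0],"dr":[0,0,0]},{"delta_pos":[0,0.95,0],"dr":[0,0,2]},{"delta_pos":[0,0.95,0],"dr":[0,0,2]},{"delta_pos":[0,0.95,0],"dr":[0,0,2]},{"delta_pos":[0,0.95,0],"dr":[0,0,2]},{"delta_pos":[0,0.95,0],"dr":[0,0,2]},{"delta_pos":[0,0.95,0],"dr":[0,0,2]},{"delta_pos":[0,0.95,0],"dr":[0,0,1]},{"delta_pos":[0,0.95,0],"dr":[0,0,0]},{"delta_pos":[0,0.95,0],"dr":[0,0,0]}]'
python3 -m handwheel '[{"delta_pos":[-0.1,0.95,0],"dr":[0,0,0]},{"delta_pos":[-0.1,0.95,0],"dr":[0,0,0]},{"delta_pos":[-0.1,0.95,0],"dr":[0,0,0]},{"delta_pos":[-0.1,0.95,0],"dr":[0,0,0]},{"delta_pos":[-0.1,0.95,0],"dr":[0,0,0]},{"delta_pos":[-0.1,0.95,0],"dr":[0,0,0]},{"delta_pos":[-0.1,0.95,0],"dr":[0,0,0]},{"delta_pos":[-0.1,0.95,0],"dr":[0,0,0]},{"delta_pos":[-0.1,0.95,0],"dr":[0,0,0]},{"delta_pos":[0,0.5,0],"dr":[0,0,0]}]' -0.4
python3 -m handwheel '[{"delta_pos":[0,0,0],"dr":[0,0,0]},{"delta_pos":[0,0,0],"dr":[0,0,0]},{"delta_pos":[0,0,0],"dr":[0,0,0]}]'
python3 - <<'E'
from h import *
s=get_state();print(s["eef_pos"],s["ee_rot"])
save("wrist","w8")
for r in mark_of("wrist","v_anvil_center")[:3]: print(round(r["conf"],2),np.round(r["location"]),np.round(ray("wrist",r["location"],.039),4))
E
```

```text
t: 26.25
eef_pos: [0.5044, 0.055, 0.1311]
ee_rot: [-3.141, 0.0, -1.383]
force: [0.1, 0.6, -0.3]
width: 0.0876
gripper_force: 0.0
t: 27.25
eef_pos: [0.4774, 0.3273, 0.1309]
ee_rot: [-3.141, 0.0, -1.382]
force: [-0.4, -0.4, 0.9]
width: 0.0615
gripper_force: 0.0
t: 27.55
eef_pos: [0.4775, 0.3243, 0.1309]
ee_rot: [3.141, -0.0, -1.384]
force: [-0.7, -0.0, 0.2]
width: 0.0613
gripper_force: 0.0
[0.47753212 0.32433623 0.130857  ] [ 3.14109835e+00 -3.12779440e-04 -1.38368390e+00]
```

View pics/w8.png

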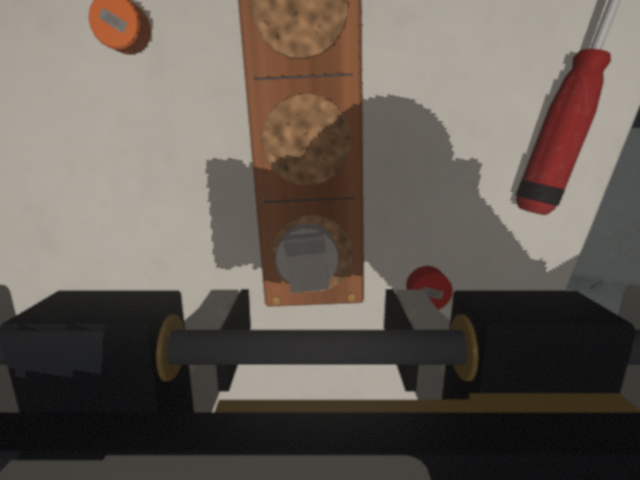

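The V anvil's body is centred near (307,256), slightly left of the jaw centre line. The red cap is at (430,288). Computing both.

Run:
```python
from h import *
p=get_state()["eef_pos"];a=-1.384+np.pi/2
for q,z in[((307.5,256),.042),((307.5,250),.034),((430,288),.018)]:
    r=ray("wrist",q,z);d=r[:2]-p[:2];print(np.round(r,4),"across",d@[np.cos(a),np.sin(a)],"along",d@[-np.sin(a),np.cos(a)])
```

```text
[0.4834 0.3233 0.042 ] across 0.005343060309432819 along -0.002143428277974509
[0.4838 0.3217 0.034 ] across 0.005519568384881973 along -0.003733878609501598
[0.3913 0.3383 0.018 ] across -0.08235172735405605 along 0.029735237721601276
```

```bash
python3 -m handwheel '[{"delta_pos":[0.18,-0.06,-0.5],"dr":[0,0,0]},{"delta_pos":[0,0,-0.7],"dr":[0,0,0]},{"delta_pos":[0,0,-0.7],"dr":[0,0,0]},{"delta_pos":[0,0,-0.6],"dr":[0,0,0]},{"delta_pos":[0,0,-0.28],"dr":[0,0,0]},{"delta_pos":[0,0,0],"dr":[0,0,0]},{"delta_pos":[0,0,0],"dr":[0,0,0]}]'
python3 -m handwheel '[{"delta_pos":[0,0,0],"dr":[0,0,0]},{"delta_pos":[0,0,0],"dr":[0,0,0]},{"delta_pos":[0,0,0],"dr":[0,0,0]},{"delta_pos":[0,0,0],"dr":[0,0,0]},{"delta_pos":[0,0,0],"dr":[0,0,0]},{"delta_pos":[0,0,0],"dr":[0,0,0]},{"delta_pos":[0,0,0],"dr":[0,0,0]}]' 1 20
```

```text
t: 28.35
eef_pos: [0.4835, 0.3236, 0.0482]
ee_rot: [-3.141, 0.0, -1.383]
force: [-0.8, -0.0, 0.7]
width: 0.0616
gripper_force: 0.0
t: 29.05
eef_pos: [0.4833, 0.3238, 0.0481]
ee_rot: [-3.141, 0.0, -1.383]
force: [-0.7, -0.5, 6.5]
width: 0.039
gripper_force: 20.0
```

```bash
python3 -m handwheel '[{"delta_pos":[0,0,0.5],"dr":[0,0,0]},{"delta_pos":[0,0,0.9],"dr":[0,0,0]},{"delta_pos":[0,0,0.9],"dr":[0,0,0]},{"delta_pos":[0,-0.95,0],"dr":[0,0,-2]},{"delta_pos":[0,-0.95,0],"dr":[0,0,-2]},{"delta_pos":[0,-0.95,0],"dr":[0,0,-2]},{"delta_pos":[0,-0.95,0],"dr":[0,0,-2]},{"delta_pos":[0,-0.95,0],"dr":[0,0,-2]},{"delta_pos":[0,-0.95,0],"dr":[0,0,-2]},{"delta_pos":[0,-0.95,0],"dr":[0,0,-1]}]'
python3 -m handwheel '[{"delta_pos":[0.06,-0.95,0],"dr":[0,0,0]},{"delta_pos":[0.06,-0.95,0],"dr":[0,0,0]},{"delta_pos":[0.06,-0.95,0],"dr":[0,0,0]},{"delta_pos":[0.06,-0.95,0],"dr":[0,0,0]},{"delta_pos":[0.06,-0.95,0],"dr":[0,0,0]},{"delta_pos":[0.06,-0.95,0],"dr":[0,0,0]},{"delta_pos":[0.06,-0.95,0],"dr":[0,0,0]},{"delta_pos":[0.06,-0.95,0],"dr":[0,0,0]},{"delta_pos":[0.06,-0.95,0],"dr":[0,0,0]},{"delta_pos":[0.06,-0.95,0],"dr":[0,0,0]}]'
python3 -m handwheel '[{"delta_pos":[0,-0.95,0],"dr":[0,0,0]},{"delta_pos":[0,-0.95,0],"dr":[0,0,0]},{"delta_pos":[0,-0.95,0],"dr":[0,0,0]},{"delta_pos":[0,-0.95,0],"dr":[0,0,0]},{"delta_pos":[0,-0.95,0],"dr":[0,0,0]},{"delta_pos":[0,0,0],"dr":[0,0,0]},{"delta_pos":[0,0,0],"dr":[0,0,0]},{"delta_pos":[0,0,0],"dr":[0,0,0]}]'
python3 - <<'E'
from h import *
s=get_state()
save("wrist","w9")
for r in mark_of("wrist","v_anvil_center")[:3]: print(round(r["conf"],2),np.round(r["location"]),np.round(ray("wrist",r["location"],s["eef_pos"][2]-.009),4))
E
```

```text
t: 30.05
eef_pos: [0.4824, 0.1227, 0.1161]
ee_rot: [3.141, -0.0, -1.611]
force: [1.1, -0.8, -1.9]
width: 0.0383
gripper_force: 20.0
t: 31.05
eef_pos: [0.5004, -0.1621, 0.1161]
ee_rot: [3.141, 0.0, -1.61]
force: [0.9, -0.0, -1.4]
width: 0.0383
gripper_force: 20.0
t: 31.85
eef_pos: [0.5006, -0.3029, 0.1161]
ee_rot: [3.141, 0.001, -1.61]
force: [-0.3, -0.1, -1.2]
width: 0.0381
gripper_force: 20.0
0.57 [318. 320.] [ 0.4998 -0.3011  0.1071]
```

View pics/w9.png

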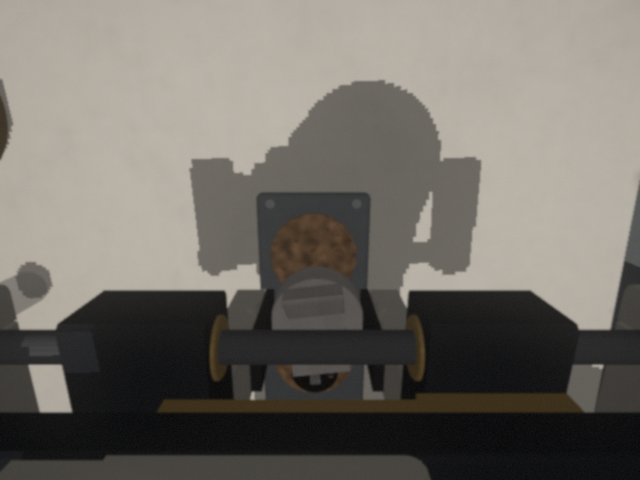

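The V anvil is held upright, with its front rim at row 266 where a centred grip should put it, and pad 4 is at (314,250). Lowering with a 3 mm correction.

```bash
python3 -m handwheel '[{"delta_pos":[0.02,-0.1,-0.7],"dr":[0,0,0]},{"delta_pos":[0,0,-0.7],"dr":[0,0,0]},{"delta_pos":[0,0,-0.4],"dr":[0,0,0]},{"delta_pos":[0,0,-0.2],"dr":[0,0,0]},{"delta_pos":[0,0,-0.17],"dr":[0,0,0]},{"delta_pos":[0,0,-0.08],"dr":[0,0,0]},{"delta_pos":[0,0,0],"dr":[0,0,0]},{"delta_pos":[0,0,0],"dr":[0,0,0]},{"delta_pos":[0,0,0],"dr":[0,0,0]}]'
python3 -m handwheel '[{"delta_pos":[0,0,0],"dr":[0,0,0]},{"delta_pos":[0,0,0],"dr":[0,0,0]},{"delta_pos":[0,0,0],"dr":[0,0,0]},{"delta_pos":[0,0,0],"dr":[0,0,0]},{"delta_pos":[0,0,0],"dr":[0,0,0]},{"delta_pos":[0,0,0.5],"dr":[0,0,0]},{"delta_pos":[0,0,0.9],"dr":[0,0,0]},{"delta_pos":[0,0,0.9],"dr":[0,0,0]},{"delta_pos":[0,0.3,0.9],"dr":[0,0,0]},{"delta_pos":[0,0.9,0.9],"dr":[0,0,0]}]' -1
python3 -m handwheel '[{"delta_pos":[-0.2,0.9,0.9],"dr":[0,0,0]},{"delta_pos":[-0.2,0.9,0.9],"dr":[0,0,0]},{"delta_pos":[-0.2,0.9,0.4],"dr":[0,0,0]},{"delta_pos":[-0.2,0.9,0],"dr":[0,0,0]},{"delta_pos":[0,0,0],"dr":[0,0,0]},{"delta_pos":[0,0,0],"dr":[0,0,0]},{"delta_pos":[0,0,0],"dr":[0,0,0]}]'
python3 - <<'E'
from h import *
s=get_state();print(s["eef_pos"])
im=save("wrist","w10");cv2.imwrite("pics/w10c.png",cv2.resize(im[40:360,200:400,::-1],None,fx=1.8,fy=1.8,interpolation=cv2.INTER_CUBIC))
for n,z in dict(stem_anvil_center=.0425,steel_disc_center=.031,black_mount_center=.034,v_anvil_center=.039).items():
  for r in mark_of("wrist",n)[:2]: print(n,round(r["conf"],2),np.round(r["location"]),np.round(ray("wrist",r["location"],z),4))
E
```

```text
t: 32.85
eef_pos: [0.502, -0.3066, 0.0496]
ee_rot: [-3.141, -0.0, -1.61]
force: [-0.2, 0.4, -2.3]
width: 0.0387
gripper_force: 20.0
t: 33.85
eef_pos: [0.5015, -0.2713, 0.1729]
ee_rot: [3.141, -0.0, -1.612]
force: [1.2, -0.2, -0.4]
width: 0.0872
gripper_force: 0.0
t: 34.55
eef_pos: [0.4777, -0.1628, 0.238]
ee_rot: [3.141, -0.0, -1.61]
force: [-0.1, 0.0, 0.1]
width: 0.0878
gripper_force: 0.0
[ 0.4777152  -0.16281211  0.23795546]
stem_anvil_center 0.6 [286. 302.] [ 0.5096 -0.0858  0.0425]
steel_disc_center 0.76 [284. 229.] [ 0.508  -0.1564  0.031 ]
black_mount_center 0.66 [281. 144.] [ 0.5055 -0.2332  0.034 ]
black_mount_center 0.34 [286. 304.] [ 0.5103 -0.0805  0.034 ]
v_anvil_center 0.89 [278.  52.] [ 0.5031 -0.3057  0.039 ]
```

View pics/w10c.png

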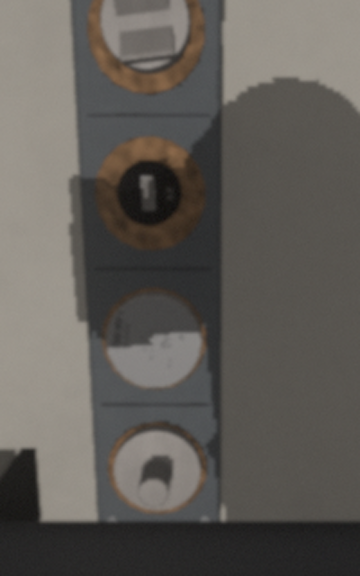

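The crop shows, from the left end (bottom) up, the stem, disc, black mount and V anvil. All four stand upright and centred on their pads to within about 3 mm. Handing in.

```bash
python3 -c "
from station import *
print(job_done())"
```

```text
the job is handed in; nothing more can be done
None
```

The job is handed in: from left to right the grey rack now holds the stem anvil, steel disc, black mount and V anvil, all upright and within about 3 mm of their pad centres by the last wrist picture, after about 35 s of robot time.

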